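# Shut the keeper over the loaded duct rack

## Task

Two identical racks stand on the panel-building bench with their keeper bars swung open; one holds a length of wiring duct, the other is empty. Swing the keeper bar of the loaded rack fully shut across the duct, so that its detent holds it. Leave the duct lying where it is and the empty rack's keeper as it is.

Things in the scene. Friction and masses are not known exactly. Their poses are not given: they have to be found in the camera images.
- rack: The loaded rack, fixed: grey plate 150 x 200 x 8 mm (x, y, z), origin at the centre of its underside. Upright hinge post of its keeper bar at x 0, y -75 mm. At y +75 mm a detent block (x -17 to +29, top z 38 mm) with a sprung roller (to z 51) and a stop lug on its -x end (to z 76). The empty rack, identical and fixed, stands about 0.34 m to one side. Nothing by the racks is above z 115 mm
- keeper (a joint): Loaded rack's keeper hinge, rad. 0: shut, bar along the rack's +y from the hinge, on the stop lug. Positive: open, swung to the rack's +x (limit 1.6). Bar 12 mm wide, 168 long, z 56 to 76 mm; upright black knob, diameter 20, 120 mm from the hinge, z 76 to 110 mm. Turns easily, stays where left; rides over the roller from 0.17 (up to 8 N at the knob), snaps from 0.08 to 0 and is held
- spare_knob (a point): Centre of the knob's top on the empty rack's keeper bar (same bar and knob: 120 mm from its hinge, top at z 110 mm); that bar stands open too and must stay as it is
- duct: Blue-grey slotted wiring duct lying loose in the loaded rack between two low rails: an open-topped channel 150 x 60 x 35 mm, 0.25 kg, long side along the rack's x; origin at the centre of its underside, 8 mm above the bench (top at z 43 mm, 13 mm below the bar)
Things that resemble listed ones, but are neither listed nor needed, are in the scene too. What is shaped like the rack but yellow is not meant.

How it is judged:
At the end, for the whole second after the job is handed in: The loaded rack's keeper bar is shut and held by its detent (within 0.1 rad of its stop), the duct lies within 25 mm of where it was and the empty rack's knob is within 25 mm of where it was (value of joint keeper below 0.1 rad and distance of each of duct, spare_knob from where it was at the start of the episode below 0.025 m); the robot touches nothing.
It fails at once if the empty rack's keeper is swung (knob moved over 40 mm) (distance of spare_knob from where it was at the start of the episode above 0.04 m).
It fails at once if the duct is pushed or lifted (moved over 40 mm) (distance of duct from where it was at the start of the episode above 0.04 m).
It also fails if it takes over 32 s, if anything falls off the work surface, if the arm or the gripper's body presses on something with over 40 N, if the wrist force passes 120 N, or if a joint passes its speed limit or range.

## Robot

A 7-joint arm with a two-finger parallel gripper is mounted at the origin on the work surface. World frame = base frame: x ahead of the robot, y to its left, z up, the work surface at z = 0. Lengths are in m, angles in rad, forces in N, time in s.
With the tool pointing down it reaches from about 0.4 to 0.85 m from the base axis. Payload 4.5 kg.
Tool frame: the origin (TCP) lies on the centre line of the jaws, within the pads' length; the fingertips stand 14 mm ahead of it and the grasp point (between the pads) lies 5 mm behind it; z points along the fingers, y is the line along which they close (so a half turn about z gives the same grasp; the last joint's range is limited). The gripper opens to 88 mm and grips with 3 to 60 N. Pads are 18 mm wide; open, the fingers measure 123 mm over their backs; the gripper's body (75 mm by 187 mm) begins 45 mm behind the grasp point.
Start: joints at [-1.207, 0.689, -0.195, 1.565, 0.157, 0.902, -0.215], TCP at [0.202, 0.591, 0.253] pointing down, gripper open.
Joint ranges: [-3.01, 3.01], [-0.46, 2.08], [-1.47, 1.51], [0.13, 2.56], [-1, 4.14], [0.04, 2.09], [-2.66, 2.66]. Speed limits (rad/s): [2.57, 2.57, 3.14, 3.14, 3.14, 3.14, 3.14].

## Interface

Orientations are given as a unit quaternion [w, x, y, z].
In Python, from station import arm, fingers, solver, vision, workorder, finder, telemetry gives the robot as it stands. Calls block until the motion is done:
- arm.move_to(position, orientation): joint-space move of the TCP to a pose.
- arm.movel(position, orientation=None, max_speed=0.15): straight line of the TCP; orientation=None keeps the orientation; max_speed is the mean speed in m/s.
- arm.movej(angles): joint-space move.
- fingers.gripper_to(opening, effort=None): opening from 0.0 (shut) to 1.0 (fully open); effort is the grip in N (None keeps the last); returns when the fingers have stopped.
- arm.sleep(seconds).
- solver.inverse_kinematics(position, orientation): joint angles nearest the present ones, or None.
- vision.capture(name): name is "scene" or "top" or "wrist"; returns a dict with "color" (420x560x3 uint8, red, green, blue), "K" (3x3 intrinsics, pixels), "cam_to_world" (4x4, takes a point from camera to world coordinates); the wrist camera has in their place "T_tool_cam" (4x4, takes a point from camera to tool coordinates, whose origin is the TCP and whose axes are the flange's). Camera axes: x right, y up, looking along -z (the intrinsics and any distortion apply to the point x, -y, -z); pixel columns grow to the right and rows downward; lengths in m; the calibration is good to about 2 mm. The wrist camera is an equidistant fisheye: a pixel r from the principal point sees the ray r / f radians off the axis. A picture is of the moment at which its call begins: read the wrist's pose just before it. There is no depth.
A pose or a line that the arm cannot do raises arm.IKError and nothing moves.
- workorder.sign_off(): hands the job in; it is judged then, once.
Trained networks look in the newest picture that a camera, given by its name, has taken for a name from the list of things; names that differ only in an ending like _2 or _b are one class to them, and where a whole thing is asked for, a point or a joint stands for the part that bears it (a point fixed in the world has none). Each returns a list of dicts, best first, with "score" (0 to 1); they miss things now and then, are a little off and sometimes report something else, mostly with a low value. They report only what shows in the picture. A call takes as long as a camera call. They do not tell look-alikes from the thing itself.
- finder.spot_in(camera, thing): "extent" ([left, top, right, bottom] in pixels, round what is visible of it).
- finder.outline_of(camera, thing): "region" (420x560 bool, what is visible of it) and "extent" ([left, top, right, bottom] in pixels, round what is visible of it).
- finder.pinpoint(camera, thing): "centre" ([column, row] in pixels: a listed point, or the origin of a listed thing).
Readings, each from a call of its own:
- telemetry.current_time_s(): time.
- telemetry.current_joints(): joint angles.
- telemetry.current_joint_vel(): joint speeds.
- telemetry.current_effort(): joint torques, N m.
- telemetry.current_eef_pos(): TCP position.
- telemetry.current_tcp_rot(): TCP orientation.
- telemetry.current_contact_force(): force on the tool from outside, world axes, zero at the start.
- telemetry.current_ft_torque(): the same for the moment, N m.
- telemetry.current_finger_gap(): opening from 0.0 (shut) to 1.0 (fully open).
- telemetry.current_finger_force(): force on a finger pad.
Only numpy, scipy, OpenCV 4.12 (cv2) and the standard library are available. Lean on these libraries where they do the work, as an engineer would, in place of code of your own. Each camera call takes 0.05 s, during which the arm holds its last target. There are 200 camera calls.

## Working session

There is one attempt and no reset: what is moved stays moved. The work goes in short steps, each a Python script; the robot and the scene stay as the last script left them, time stands still between calls to the robot, and variables do not carry over. Pictures are saved under pics/ and viewed, at most 10 in all, crops included, and the job is handed in when it is done.

```bash
mkdir -p pics
python3 - <<'E'
from station import *
import cv2, numpy as np
for c in ("scene","top"):
    im=vision.capture(c); cv2.imwrite(f"pics/{c}0.png",im["color"][:,:,::-1])
    print(c,im["K"].tolist(),np.round(im["cam_to_world"],4).tolist(),[k for k in im])
    for t in ("rack","keeper","spare_knob","duct"):
        print(t,[(np.round(d["extent"]).tolist(),round(d["score"],2)) for d in finder.spot_in(c,t)],[(np.round(d["centre"],1).tolist(),round(d["score"],2)) for d in finder.pinpoint(c,t)])
print(telemetry.current_time_s(),telemetry.current_tcp_rot())
E
```

```text
scene [[449.652889834045, 0.0, 285.309049961591], [0.0, 449.652889834045, 206.62323039388406], [0.0, 0.0, 1.0]] [[0.0196, -0.8688, 0.4949, 0.958], [0.9998, 0.0188, -0.0065, 0.0818], [-0.0037, 0.4949, 0.869, 1.1067], [0.0, 0.0, 0.0, 1.0]] ['color', 'K', 'cam_to_world']
rack [([118.0, 143.0, 189.0, 199.0], 0.94), ([271.0, 232.0, 363.0, 299.0], 0.79), ([387.0, 243.0, 481.0, 319.0], 0.71)] [([156.8, 167.3], 0.92), ([436.2, 276.8], 0.9), ([315.5, 264.8], 0.73)]Traceback (most recent call last):
  File "<stdin>", line 7, in <module>
ValueError: it knows: duct, rack, spare_knob
```

Run:
```python
from station import *
import cv2, numpy as np
for c in ("scene","top"):
    im=vision.capture(c); cv2.imwrite(f"pics/{c}0.png",im["color"][:,:,::-1])
    print(c,im["K"].tolist(),np.round(im["cam_to_world"],4).tolist())
    for t in ("rack","spare_knob","duct"):
        print(t,[(np.round(d["extent"]).tolist(),round(d["score"],2)) for d in finder.spot_in(c,t)],[(np.round(d["centre"],1).tolist(),round(d["score"],2)) for d in finder.pinpoint(c,t)])
print(telemetry.current_time_s(),telemetry.current_tcp_rot())
```

```text
scene [[449.652889834045, 0.0, 285.309049961591], [0.0, 449.652889834045, 206.62323039388406], [0.0, 0.0, 1.0]] [[0.0196, -0.8688, 0.4949, 0.958], [0.9998, 0.0188, -0.0065, 0.0818], [-0.0037, 0.4949, 0.869, 1.1067], [0.0, 0.0, 0.0, 1.0]]
rack [([118.0, 142.0, 194.0, 196.0], 0.94), ([273.0, 231.0, 359.0, 297.0], 0.7), ([386.0, 241.0, 484.0, 316.0], 0.62)] [([313.4, 264.2], 0.7), ([433.6, 277.5], 0.66), ([155.4, 169.9], 0.63)]
spare_knob [([148.0, 233.0, 200.0, 280.0], 0.87)] [([180.1, 261.4], 0.97)]
duct [([298.0, 233.0, 333.0, 289.0], 0.75)] [([317.6, 260.1], 0.56)]
top [[528.816179245975, 0.0, 264.2251249549483], [0.0, 528.816179245975, 213.28673583011977], [0.0, 0.0, 1.0]] [[-0.0101, 0.984, -0.1779, 0.1137], [-0.9998, -0.0125, -0.0128, 0.087], [-0.0149, 0.1777, 0.984, 1.6142], [0.0, 0.0, 0.0, 1.0]]
rack [([112.0, 138.0, 184.0, 203.0], 0.92), ([361.0, 253.0, 437.0, 309.0], 0.89), ([208.0, 144.0, 281.0, 211.0], 0.58)] [([395.7, 280.0], 0.94), ([149.2, 169.4], 0.88), ([244.8, 183.7], 0.77)]
spare_knob [([338.0, 157.0, 390.0, 197.0], 0.97)] [([351.5, 166.4], 0.81)]
duct [([231.0, 162.0, 260.0, 206.0], 0.9)] [([243.9, 183.4], 0.68), ([352.2, 164.0], 0.62)]
0.9 [-2.41697178e-06  1.64151343e-01  9.86435163e-01  7.76319717e-05]
```

View pics/scene0.png

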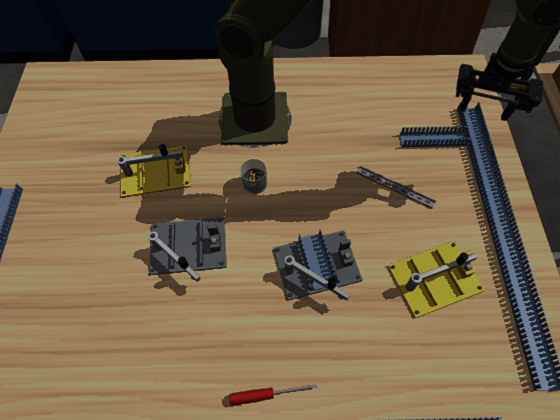

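View pics/top0.png

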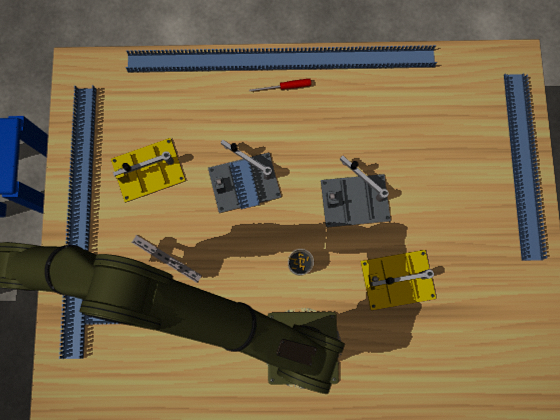

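The grey rack with the blue-grey duct is at scene (316,263), top (245,183). The empty grey rack is at scene (187,245), top (356,199). The yellow look-alikes are at scene (155,169) and (435,278), top (149,170) and (398,280). The one meant is the grey one holding the duct. I'll confirm it in an enlarged crop.

Run:
```python
import cv2, numpy as np
a=cv2.imread("pics/scene0.png")[220:310,260:370]; b=cv2.imread("pics/top0.png")[130:220,195:305]
r=lambda i:cv2.resize(i,None,fx=3.6,fy=3.6,interpolation=cv2.INTER_CUBIC)
cv2.imwrite("pics/crop.png",np.hstack([r(a),r(b)]))
```

```text
(no output)
```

View pics/crop.png

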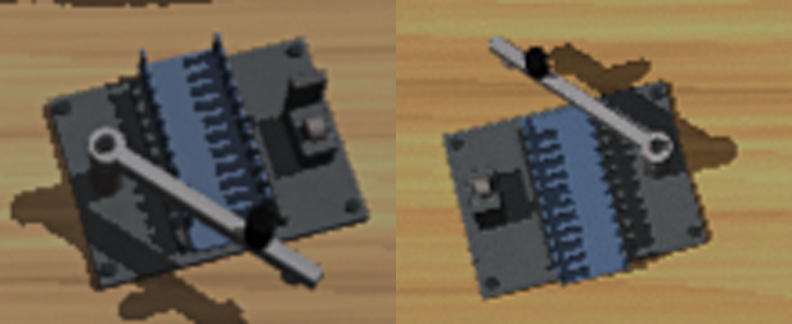

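The crop confirms the grey rack with the duct. In the scene picture the hinge is at about (289,260) and the knob at (334,279). In the top picture the hinge is at (267,171) and the knob at (234,147).

```bash
cat > h.py <<'E'
import numpy as np
C={"scene":((449.653,285.309,206.623),[[0.0196,-0.8688,0.4949,0.958],[0.9998,0.0188,-0.0065,0.0818],[-0.0037,0.4949,0.869,1.1067]]),
"top":((528.816,264.225,213.287),[[-0.0101,0.984,-0.1779,0.1137],[-0.9998,-0.0125,-0.0128,0.087],[-0.0149,0.1777,0.984,1.6142]])}
def at(c,p,z):
    (f,cx,cy),T=C[c]; T=np.array(T)
    d=T[:,:3]@np.array([(p[0]-cx)/f,-(p[1]-cy)/f,-1]); o=T[:,3]
    return (o+d*(z-o[2])/d[2])[:2]
E
python3 - <<'E'
from h import *
S=lambda u,v:(260+u/3.6,220+v/3.6); P=lambda u,v:(195+(u-396)/3.6,130+v/3.6)
for n,s,t,z in [("hinge",(106,145),(656,147),.078),("knobtop",(266,213),(537,60),.105),("end",(319,279),(493,42),.072)]:
    print(n,at("scene",S(*s),z).round(4),at("top",P(*t),z).round(4))
A=[at("scene",S(*q),.008) for q in [(45,103),(303,40),(370,215),(98,288)]]
B=[at("top",P(*q),.008) for q in [(445,135),(667,84),(708,240),(487,298)]]
# scene order: (-x,-y),(-x,+y),(+x,+y),(+x,-y); top: (+x,+y),(+x,-y),(-x,-y),(-x,+y)
B=[B[2],B[3],B[0],B[1]]
for n,Q in (("s",A),("t",B)):
    Q=np.array(Q); c=Q.mean(0); y=(Q[1]-Q[0]+Q[2]-Q[3])/2; x=(Q[3]-Q[0]+Q[2]-Q[1])/2
    yaw=np.arctan2(-y[0],y[1]); print(n,c.round(4),np.linalg.norm(x).round(3),np.linalg.norm(y).round(3),yaw.round(3),np.arctan2(x[1],x[0]).round(3),
     "hinge",(c+np.array([.075*np.sin(yaw),-.075*np.cos(yaw)])).round(4))
E
```

```text
hinge [0.5246 0.0967] [0.5205 0.0967]
knobtop [0.5859 0.1994] [0.5888 0.1939]
end [0.6202 0.2349] [0.6155 0.2335]
s [0.5071 0.1692] 0.146 0.202 0.245 0.251 hinge [0.5253 0.0964]
t [0.5029 0.1662] 0.147 0.198 0.234 0.244 hinge [0.5203 0.0933]
```

```bash
cat >> h.py <<'E'
from scipy.spatial.transform import Rotation as R
H=np.array([.5225,.0955]); YAW=.243
def pose(q,z,sgn,lead=0.,H=H,yaw=YAW):
    p=q-yaw; d=np.array([np.sin(p),np.cos(p)]); t=np.array([-np.cos(p),np.sin(p)])
    y=sgn*np.array([*t,0]); zz=np.array([0,0,-1.]); x=np.cross(y,zz)
    o=R.from_matrix(np.c_[x,y,zz]).as_quat(scalar_first=True)
    return [*(H+.12*d+lead*t),z],o
E
python3 - <<'E'
from station import *
from h import *
import cv2
for s in (1,-1):
    for q in (.85,.4,0):
        r=solver.inverse_kinematics(*pose(q,.1,s)); print(s,q,None if r is None else np.round(r,2))
j=telemetry.current_joints()
best=min((1,-1),key=lambda s:np.abs(np.array(solver.inverse_kinematics(*pose(.85,.2,s)))-j).max())
print(best)
arm.move_to(*pose(.85,.2,best)); fingers.gripper_to(.5)
p=telemetry.current_eef_pos();o=telemetry.current_tcp_rot()
w=vision.capture("wrist"); cv2.imwrite("pics/w1.png",w["color"][:,:,::-1])
print(p,o,w["K"],w["T_tool_cam"]); print(telemetry.current_time_s(),telemetry.current_finger_gap())
Rm=R.from_quat(o,scalar_first=True).as_matrix();K=w["K"];T=np.array(w["T_tool_cam"])
def proj(P):
    c=np.linalg.inv(T)@np.r_[Rm.T@(np.array(P)-p),1]; v=np.array([c[0],-c[1],-c[2]]); h=np.hypot(v[0],v[1]); th=np.arctan2(h,v[2])
    return [K[0][2]+K[0][0]*th*v[0]/h,K[1][2]+K[1][1]*th*v[1]/h]
k=pose(.85,.11,1)[0]; print("pred knob",proj(k),"hinge",proj([*H,.076]),"end",proj([*(H+.168*(np.array(k[:2])-H)/.12),.076]))
print([(d["centre"],d["score"]) for d in finder.pinpoint("wrist","spare_knob")])
E
```

```text
1 0.85 [-0.1   0.94 -0.55  1.68  0.68  0.73  1.55]
1 0.4 [-0.1   0.92 -0.64  1.8   0.82  0.71  1.78]
1 0 [-0.09  0.91 -0.7   1.93  0.95  0.68  1.99]
-1 0.85 [-0.44  0.89  0.09  1.7  -0.14  0.56 -0.87]
-1 0.4 [-0.47  0.85  0.02  1.82 -0.03  0.47 -0.59]
-1 0 [-0.47  0.81 -0.04  1.95  0.07  0.37 -0.32]
-1
[0.59096611 0.1940303  0.19999442] [-1.23578816e-05  8.86131015e-01  4.63434811e-01  2.38776687e-06] [[325.1922621    0.         279.21695305]
 [  0.         325.1922621  213.38632886]
 [  0.           0.           1.        ]] [[ 6.78658911e-04  9.49956260e-01  3.12382209e-01  8.10518410e-02]
 [ 9.99999766e-01 -6.72681961e-04 -1.26896829e-04 -7.76727597e-04]
 [ 8.95874396e-05  3.12382222e-01 -9.49956494e-01 -1.32813874e-01]
 [ 0.00000000e+00  0.00000000e+00  0.00000000e+00  1.00000000e+00]]
3.7417 0.5005755857008035
pred knob [np.float64(280.19123727699576), np.float64(223.51000990062195)] hinge [np.float64(279.8678931757356), np.float64(326.0608919957693)] end [np.float64(280.1564281125775), np.float64(151.67849084993156)]
[]
```

View pics/w1.png

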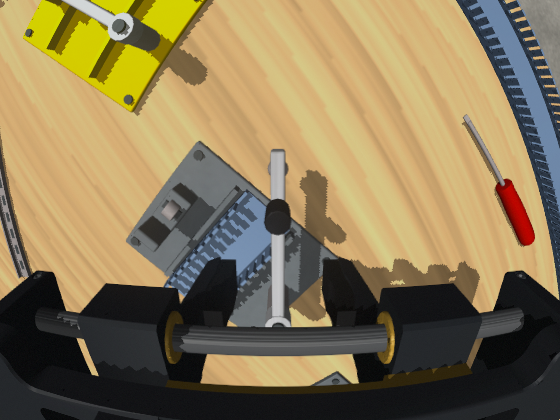

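The knob top is at (277,223), the bar end at (277,151) and the hinge at (277,325). All are within about 2 px of the prediction. Now I'll descend astride the knob and swing.

Run:
```python
from station import *
from h import *
import cv2
F=lambda:np.round(telemetry.current_contact_force(),1)
arm.movel(*pose(.85,.1,-1),max_speed=.1); print("down",F())
fingers.gripper_to(.33); print("gap",telemetry.current_finger_gap(),F())
for q in (.75,.65,.55,.45,.35,.25,.18,.12,.06,.0):
    arm.movel(*pose(q,.1,-1),max_speed=.08 if q>.2 else .05); print(q,F(),np.round(telemetry.current_eef_pos(),4))
arm.sleep(.3);print(F(),telemetry.current_time_s())
p=telemetry.current_eef_pos();w=vision.capture("wrist"); cv2.imwrite("pics/w2.png",w["color"][:,:,::-1])
```

```text
down [ 0.2 -0.1  0.1]
gap 0.3327243543706686 [-0.1 -0.2  0.1]
0.75 [ 0.5 -0.  -0.1] [0.5805 0.2008 0.1   ]
0.65 [-0.8 -0.   0.5] [0.5701 0.2057 0.1   ]
0.55 [ 0.2 -0.3  0.9] [0.559  0.2098 0.1   ]
0.45 [-0.2  0.9  0.3] [0.5475 0.2128 0.1   ]
0.35 [-0.2 -0.7 -0.2] [0.5357 0.2147 0.1   ]
0.25 [-0.3 -0.1  0.9] [0.5237 0.2154 0.1   ]
0.18 [0.5 0.  0.8] [0.5152 0.2152 0.1   ]
0.12 [ 2.1  0.2 -1.1] [0.509  0.2147 0.1002]
0.06 [0.3 1.2 1. ] [0.5005 0.2136 0.1001]
0.0 [ 0.4  0.3 -0.4] [0.4929 0.2118 0.0998]
[ 0.5  0.2 -0.2] 8.65
```

View pics/w2.png

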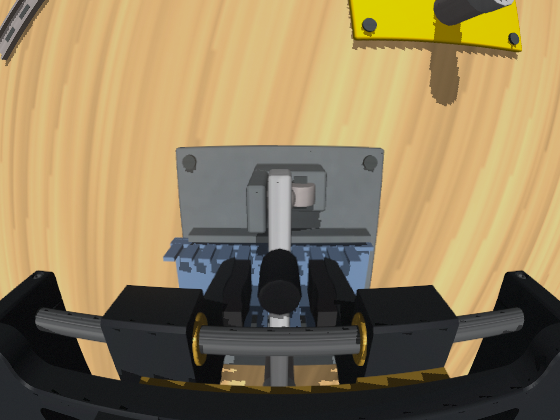

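The bar (about (280,200)) has passed the roller (302,193) and lies by the stop lug (257,205). I'll give it a light confirming push towards the lug, then centre, open and leave.

Run:
```python
from station import *
from h import *
import cv2
F=lambda:np.round(telemetry.current_contact_force(),1)
for q in (-.02,-.035,-.05,-.06):
    arm.movel(*pose(q,.1,-1),max_speed=.03); f=F(); print(q,f)
    if np.linalg.norm(f)>6: break
arm.movel(*pose(0,.1,-1),max_speed=.05); fingers.gripper_to(.5); print(F())
arm.movel(pose(0,.23,-1)[0],max_speed=.12); print(F(),telemetry.current_time_s())
w=vision.capture("wrist"); s=vision.capture("scene")["color"]
a=cv2.resize(s[210:330,130:370],(480,240),interpolation=cv2.INTER_CUBIC)
cv2.imwrite("pics/w3.png",np.vstack([a,w["color"][0:340,40:520]])[:,:,::-1])
```

```text
-0.02 [ 0.5 -0.  -0.1]
-0.035 [-0.4 -0.3 -0.2]
-0.05 [ 5.3 -0.1 -2.6]
-0.06 [ 7.3  0.3 -5.4]
[-0.1  0.2 -0.1]
[-0.6  0.2 -0.7] 11.6417
```

View pics/w3.png

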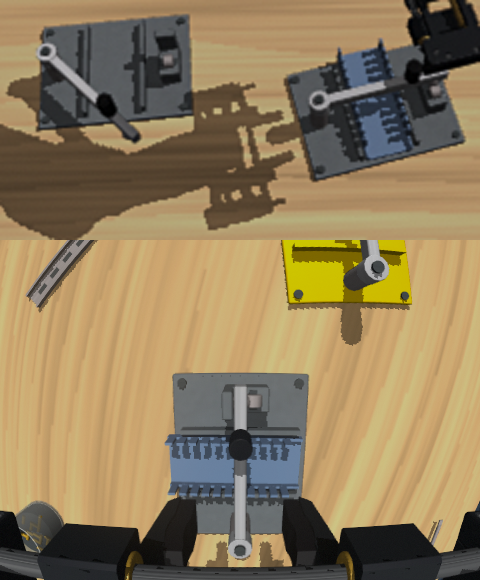

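The bar lies straight from the hinge (240,548) through the knob (240,445) to the lug, clear of the roller at (255,400). The stop resisted at about 7 N. The duct and the empty rack's keeper are unmoved, and the gripper is clear.

```bash
python3 -c "
from station import *
print(workorder.sign_off(), telemetry.current_time_s())"
```

```text
the job is handed in; nothing more can be done
the job is handed in; nothing more can be done
```

The loaded rack's keeper bar is shut against its stop past the detent roller, the duct and the empty rack's keeper look unmoved in the final pictures, and the job is handed in at about 12 s of the 32 s allowed (no verdict came back).

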